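# Sort salvaged capacitors into parts dishes

## Task

Three capacitors salvaged from the television stand about on its opened back panel. Stand each one upright, lugs up, in the middle of the round parts dish that matches it: the small capacitor in the small dish, the medium one in the medium dish and the large one in the large dish, and let go. Never lay or knock a capacitor over, and leave the heat sink, the transformer and the screwdriver where they lie.

Things in the scene. Friction and masses are not known exactly. Their poses are not given: they have to be found in the camera images.
- small_capacitor (a point): centre (half-way up) of the small capacitor, a loose upright black cylinder with a pale stripe down its side and two small solder lugs sticking up 5 mm from its top: 22 mm in diameter, 50 mm tall without the lugs; z points up its axis. It stands on the grey panel, whose top is 12 mm above the work surface.
- medium_capacitor (a point): centre (half-way up) of the medium capacitor, a loose upright black cylinder with a pale stripe down its side and two small solder lugs sticking up 5 mm from its top: 30 mm in diameter, 55 mm tall without the lugs; z points up its axis. It stands on the grey panel, whose top is 12 mm above the work surface.
- large_capacitor (a point): centre (half-way up) of the large capacitor, a loose upright black cylinder with a pale stripe down its side and two small solder lugs sticking up 5 mm from its top: 40 mm in diameter, 60 mm tall without the lugs; z points up its axis. It stands on the grey panel, whose top is 12 mm above the work surface.
- dish_small: small round steel magnetic parts dish with a dark rubber floor, held fast on the panel: inner diameter 50 mm, wall 2.5 mm, rim 7 mm above the panel, floor 2 mm thick; origin at the centre of its underside, on the panel, z up. A capacitor held by its upper half is set down without the fingers reaching into the dish.
- dish_medium: medium round steel magnetic parts dish with a dark rubber floor, held fast on the panel: inner diameter 64 mm, wall 2.5 mm, rim 7 mm above the panel, floor 2 mm thick; origin at the centre of its underside, on the panel, z up. A capacitor held by its upper half is set down without the fingers reaching into the dish.
- dish_large: large round steel magnetic parts dish with a dark rubber floor, held fast on the panel: inner diameter 80 mm, wall 2.5 mm, rim 7 mm above the panel, floor 2 mm thick; origin at the centre of its underside, on the panel, z up. A capacitor held by its upper half is set down without the fingers reaching into the dish.
- heat_sink_mid (a point): centre (18 mm up) of a loose finned aluminium heat sink, 46 mm along its x, 38 mm along its y, 36 mm tall; not to be moved
- transformer_mid (a point): centre (16 mm up) of a small loose transformer, yellow winding between black flanges with a dark core, 42 mm along its x, 38 mm along its y, 32 mm tall; not to be moved
- screwdriver_grip (a point): handle of a grey screwdriver, 180 mm long and at most 30 mm thick, that lies crosswise beyond the other things; x points along it from handle to tip; not to be moved

How it is judged:
By the outcome, as a careful person would: the job done as asked, in the order asked, and still so for the second after the job is handed in, with the robot touching nothing.
It also fails if it takes over 77 s, if anything falls off the work surface, if the arm or the gripper's body presses on something with over 40 N, if the wrist force passes 120 N, or if a joint passes its speed limit or range.

## Robot

A 6-joint arm with a two-finger parallel gripper is mounted at the origin on the work surface. World frame = base frame: x ahead of the robot, y to its left, z up, the work surface at z = 0. Lengths are in m, angles in rad, forces in N, time in s.
With the tool pointing down it reaches from about 0.275 to 0.725 m from the base axis. Payload 15.9 kg.
Tool frame: the origin (TCP) lies midway between the tips of the shut fingers; the grasp point (between the pads) lies 19 mm behind it (ctrl.grasp_offset is the distance from the TCP to the grasp point, in m); z points along the fingers, x is the direction in which the jaws open and shut, and the axes are right-handed (so a half turn about z gives the same grasp; the last joint's range is limited). The gripper opens to 85 mm and grips with 20 to 120 N. Pads are 22 mm wide; open, the fingers measure 114 mm over their backs; the gripper's body (76 mm by 85 mm) begins 54 mm behind the grasp point. The pads swing forward as they close: fully open they stand 13 mm farther back than shut.
Start: joints at [1.126, 0.213, -0.034, 1.323, 0, 1.571], TCP at [0.215, 0.451, 0.231] pointing down, gripper open.
Joint ranges: [-2.98, 2.98], [-0.74, 1.72], [-1.14, 1.35], [-2.1, 2.04], [-1.57, 1.44], [-3.14, 3.14]. Speed limits (rad/s): [1.89, 1.89, 2.39, 2.57, 3.14, 3.14].

## Interface

Orientations are given as a unit quaternion [w, x, y, z].
In Python, from bench import telemetry, capture, camera_info, hand_in, ctrl gives the robot as it stands. The module is installed in compiled form; this text tells all that it offers.
- The arm moves only by the tool servo_tool, never from a script. Its argument "steps" is a list of rows, each a list of 2 entries, a list of its own where there are three numbers: the shift along the world's x, y, z in m, then the turn about the world's z in rad. A call has 1 to 20 rows; each row is the pose to reach, as a shift and turn from the pose commanded when the call began; what a row does not reach only later rows make up. A row lasts 1/8 s, in which the tool goes at most 62.5 mm and 10.7 degrees, less where a joint would pass 70% of its speed; a pose out of reach is approached as far as the arm can. A call with a gripper value outside its range is refused whole. "fingers" is the closure, from -1 (fully open) to 1 (shut), set as the call begins (left out, the last holds). The fingers move at their own pace and stop on an object; the grip force is fixed at half the most. Time passes only in rows, so rows that repeat a pose let the fingers close. It gives the time, the measured TCP pose, the force and the opening at its end, in the units of the state.
- telemetry.read_state(): the state, without advancing time (a new reading comes with each control period).
- capture(name): name is "side" or "top" or "wrist"; returns the picture (384x512x3 uint8, red, green, blue); there is no depth.
- camera_info(name): a dict with "vfov" (degrees; the focal length in pixels is half the picture's height over the tangent of half this angle, whatever the lens; pixels are square), "cx", "cy" (the principal point, pixels), "eye" and "rotation" of the camera in the world. Camera axes: x right, y down, z forward; pixel columns grow to the right and rows downward; lengths in m; the calibration is good to about 2 mm. A picture is of the moment at which its call begins: read the wrist's pose just before it. camera_info takes no time and is no camera call; for the wrist camera it gives the pose at the moment of the call.
- hand_in(): hands the job in, once; it reports no verdict.
The state is a dict: "time": time; "qpos": joint angles; "qvel": joint speeds; "effort": joint torques, N m; "ee_pos": TCP position; "orientation": TCP orientation; "force": force on the tool from outside, world axes, zero at the start; "moment": the same for the moment, N m; "opening": opening from 0.0 (shut) to 1.0 (fully open).
Only numpy, scipy, OpenCV 4.12 (cv2) and the standard library are available. Lean on these libraries where they do the work, as an engineer would, in place of code of your own. Each camera call takes 0.05 s, during which the arm holds its last target.

## Working session

There is one attempt and no reset: what is moved stays moved. The work goes in short steps, Python scripts to look and compute and a tool call to move; the robot and the scene stay as the last step left them, time stands still between calls to the robot, and variables do not carry over. Pictures are saved under pics/ and viewed, and the job is handed in when it is done.

Besides the shell and the picture viewer there is one more tool, called as a command line: name --argument value ..., lists and objects as JSON in quotes. servo_tool: Moves the arm, as the interface text tells. Its arguments: {"type":"object","properties":{"steps":{"type":"array","items":{"type":"array"}},"fingers":{"type":"number"}},"required":["steps"]}

```bash
mkdir -p pics
python3 - <<'E'
from bench import telemetry, capture, camera_info, ctrl
import cv2
s=telemetry.read_state();print(s['time'],s['ee_pos'],s['orientation'],s['opening'],ctrl.grasp_offset)
for n in('top','side','wrist'):
    i=camera_info(n);print(n,i)
    cv2.imwrite(f'pics/{n}0.png',cv2.resize(capture(n)[:,:,::-1],(800,600),interpolation=cv2.INTER_CUBIC))
E
```

```text
0.0 [0.21501149 0.45104422 0.23083123] [ 2.96689013e-04  8.45669876e-01  5.33706068e-01 -4.53092656e-04] 0.9987875799017485 0.0187
top {'vfov': 45.662095033610704, 'cx': 257.70091120323457, 'cy': 194.08990518837228, 'eye': array([ 0.41582986, -0.02399896,  1.30411418]), 'rotation': array([-0.05699895,  0.7107013 , -0.70008288,  0.03922679])}
side {'vfov': 46.86183090071953, 'cx': 251.4967923274506, 'cy': 195.054098107133, 'eye': array([ 0.4399973 , -0.78420173,  0.67876675]), 'rotation': array([-0.44738047,  0.89018398, -0.08097856,  0.02942224])}
wrist {'vfov': 71.20938797183052, 'cx': 257.07969335846855, 'cy': 188.64416196691903, 'eye': array([0.13917961, 0.48766579, 0.37369781]), 'rotation': array([0.14149041, 0.83376703, 0.52632676, 0.08827877])}
```

View pics/top0.png

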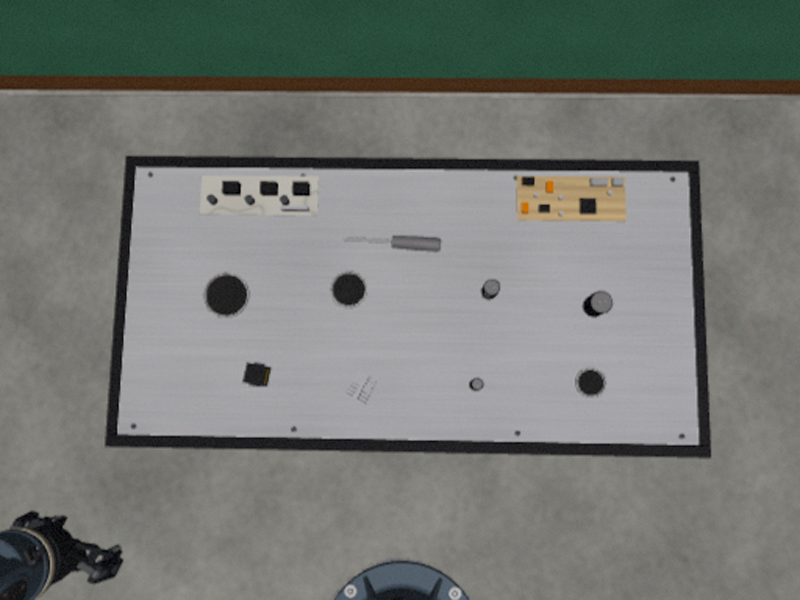

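View pics/side0.png

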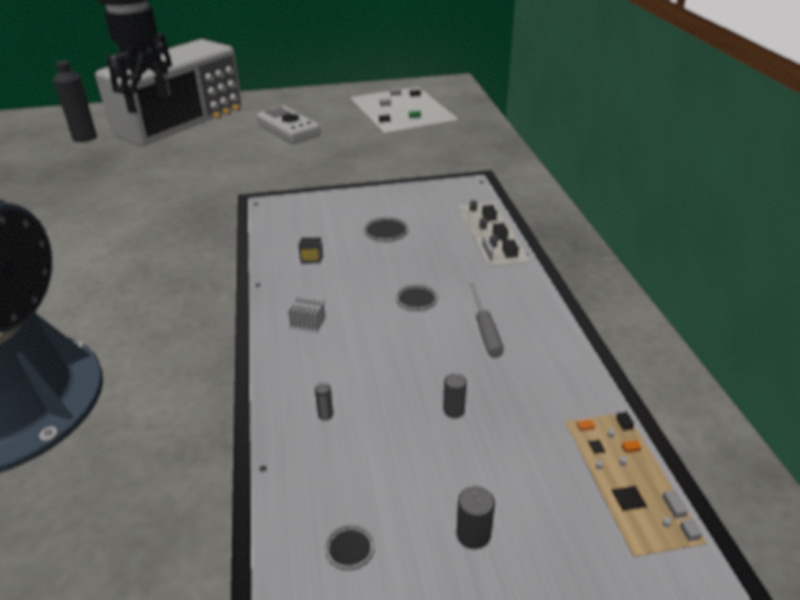

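View pics/wrist0.png

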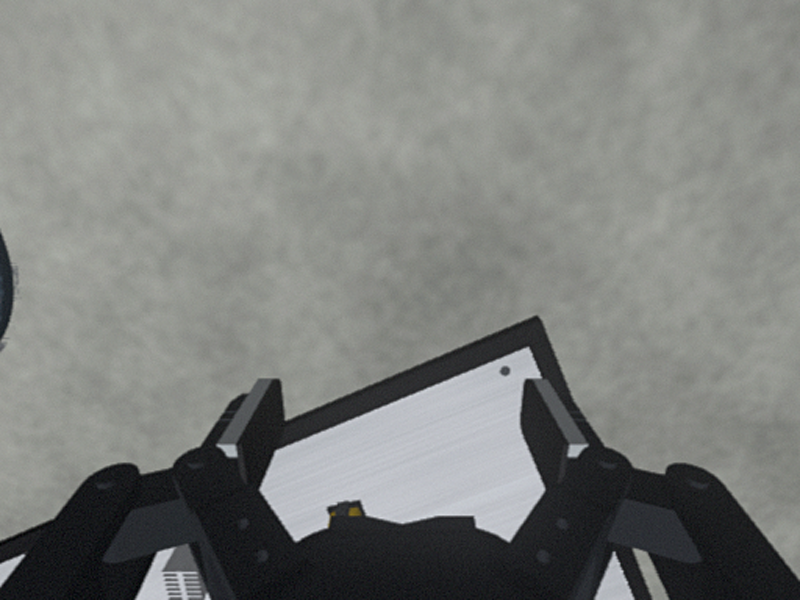

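Overview: in the top view (800 px scale), the large dish is at about (227,295), the medium dish at (349,288) and the small dish at (590,382). The capacitor tops are at about (477,383) small, (491,287) medium and (600,301) large. The wrist camera sees none of them yet, so I'll enlarge crops.

```bash
cat > h.py <<'E'
import numpy as np, cv2
from scipy.spatial.transform import Rotation as R
from bench import telemetry, capture, camera_info
def cam(i):
    q=np.array(i['rotation']); return R.from_quat(q[[1,2,3,0]]).as_matrix(), np.array(i['eye']), 192/np.tan(np.radians(i['vfov'])/2), i['cx'],i['cy']
def ray(i,u,v):
    M,e,f,cx,cy=cam(i); d=M@np.array([(u-cx)/f,(v-cy)/f,1]); return e,d
def atz(i,u,v,z):
    e,d=ray(i,u,v); return e+d*(z-e[2])/d[2]
def proj(i,p):
    M,e,f,cx,cy=cam(i); c=M.T@(np.array(p)-e); return np.array([cx+f*c[0]/c[2],cy+f*c[1]/c[2]])
def tri(a,b):
    (e1,d1),(e2,d2)=a,b; A=np.c_[d1,-d2]; t=np.linalg.lstsq(A,e2-e1,rcond=None)[0]
    p,q=e1+t[0]*d1,e2+t[1]*d2; return (p+q)/2,np.linalg.norm(p-q)
def crop(im,u0,v0,w,h,k,fn):
    c=cv2.resize(im[v0:v0+h,u0:u0+w],None,fx=k,fy=k,interpolation=cv2.INTER_CUBIC)
    for u in range((u0+9)//10*10,u0+w,10):
        cv2.line(c,(int((u-u0+.5)*k),0),(int((u-u0+.5)*k),5 if u%50 else 14),(255,0,0),1)
        if u%20==0: cv2.putText(c,str(u),(int((u-u0+.5)*k)-10,24),0,.35,(255,0,0),1)
    for v in range((v0+9)//10*10,v0+h,10):
        cv2.line(c,(0,int((v-v0+.5)*k)),(5,int((v-v0+.5)*k)),(255,0,0),1)
        cv2.putText(c,str(v),(7,int((v-v0+.5)*k)+4),0,.35,(255,0,0),1)
    cv2.imwrite(fn,c[:,:,::-1])
E
python3 - <<'E'
from h import *
t=capture('top');s=capture('side')
np.save('top.npy',t);np.save('side.npy',s)
crop(t,285,165,120,90,6,'pics/t_r.png')
crop(t,125,165,130,95,6,'pics/t_l.png')
crop(s,190,230,130,140,4,'pics/s_r.png')
crop(s,180,125,150,100,5,'pics/s_l.png')
E
```

```text
(no output)
```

View pics/t_r.png

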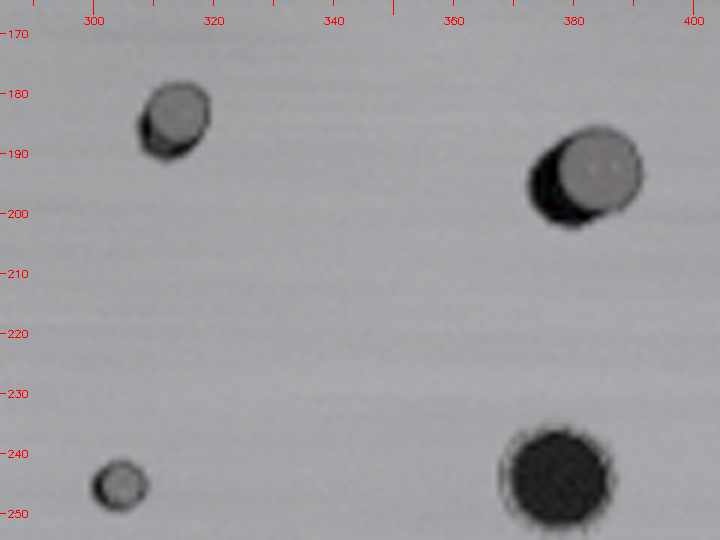

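View pics/t_l.png

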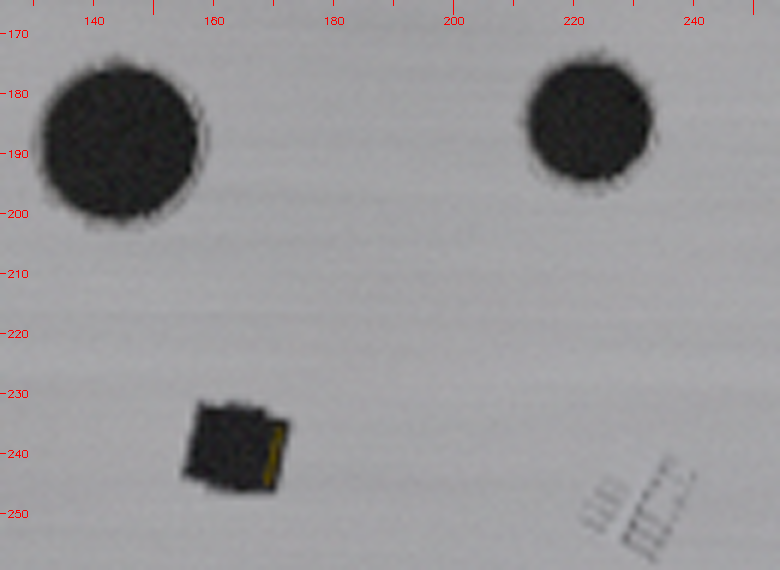

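View pics/s_r.png

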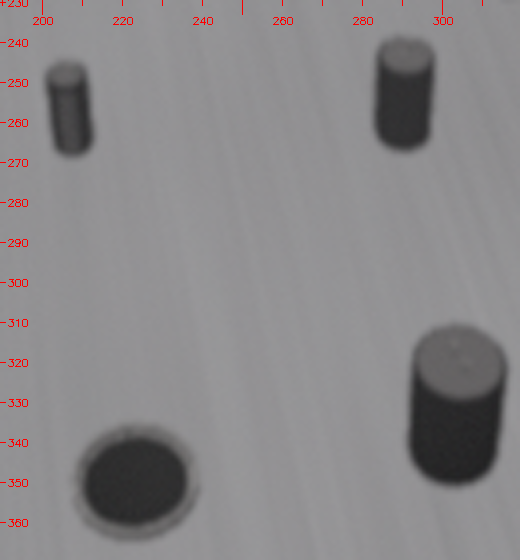

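View pics/s_l.png

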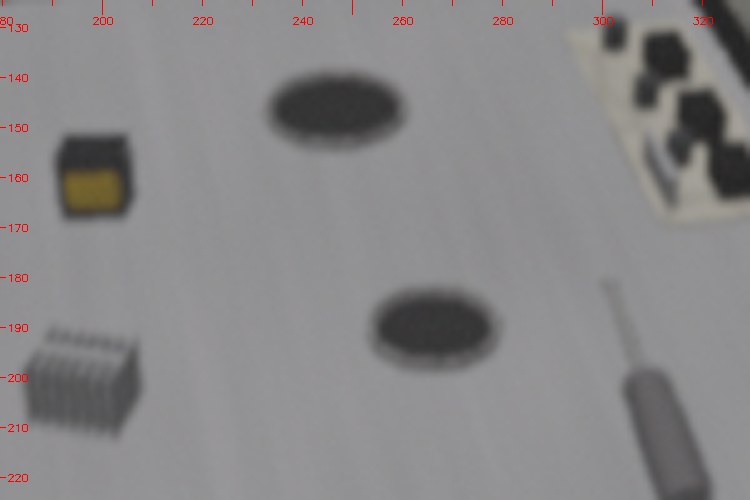

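Readings (native pixels, top / side):

| Thing | Top | Side |
|---|---|---|
| Small cap top | (305.2,245.2) | (206.2,247.5) |
| Medium cap top | (314.3,183) | (291,243.3) |
| Large cap top | (384.5,192.8) | (304.2,320.5) |
| Small dish | (377.8,244) | (223,349) |
| Medium dish | (222.6,184.5) | (266.3,189.7) |
| Large dish | (144.4,188.3) | (246.5,146) |

Run:
```python
from h import *
T,S=camera_info('top'),camera_info('side')
P=dict(sc=((305.2,245.2),(206.2,247.5),.062),mc=((314.3,183),(291,243.3),.067),lc=((384.5,192.8),(304.2,320.5),.072),
sd=((377.8,244),(223,349),.017),md=((222.6,184.5),(266.3,189.7),.017),ld=((144.4,188.3),(246.5,146),.017),
tr=((163.5,239),(198,155),.044))
for k,(a,b,z) in P.items():
    p,g=tri(ray(T,*a),ray(S,*b)); print(k,p.round(4),'gap',round(g,4),'top@z',atz(T,*a,z)[:2].round(4),'side@z',atz(S,*b,z)[:2].round(4), 'r',np.hypot(*p[:2]).round(3))
# base edges widths: cap diameters top
for n,(a,b) in {'hs':((236,256),(230,244))}.items(): print(atz(T,*a,.048))
```

```text
sc [ 0.4487 -0.1221  0.0604] gap 0.0008 top@z [ 0.4482 -0.1219] side@z [ 0.4491 -0.1237] r 0.465
mc [ 0.6186 -0.1463  0.0638] gap 0.0004 top@z [ 0.6179 -0.146 ] side@z [ 0.618  -0.1496] r 0.636
lc [ 0.5938 -0.3366  0.067 ] gap 0.001 top@z [ 0.5926 -0.3352] side@z [ 0.593  -0.3402] r 0.683
sd [ 0.4559 -0.3285  0.0129] gap 0.0005 top@z [ 0.456  -0.3276] side@z [ 0.4555 -0.3313] r 0.562
md [0.6193 0.1112 0.0138] gap 0.0008 top@z [0.6184 0.1109] side@z [0.6189 0.107 ] r 0.629
ld [0.6051 0.3364 0.0144] gap 0.0006 top@z [0.6044 0.3356] side@z [0.6048 0.332 ] r 0.692
tr [0.4598 0.2681 0.0427] gap 0.0006 top@z [0.4594 0.2677] side@z [0.4601 0.2659] r 0.532
[0.41619463 0.06556798 0.048     ]
```

Triangulated heights agree with the stated ones to within 2–5 mm, and the ray gaps are under 1 mm. I'll move above the small capacitor with the jaws along y and refine with the wrist camera.

servo_tool --steps '[[[0.012,-0.03,0],0.03],[[0.028,-0.07,0],0.06],[[0.045,-0.11,-0.005],0.1],[[0.061,-0.15,-0.01],0.13],[[0.078,-0.19,-0.015],0.16],[[0.094,-0.23,-0.02],0.19],[[0.11,-0.27,-0.025],0.22],[[0.127,-0.31,-0.03],0.26],[[0.143,-0.35,-0.035],0.29],[[0.159,-0.39,-0.04],0.32],[[0.176,-0.43,-0.045],0.35],[[0.192,-0.47,-0.05],0.38],[[0.208,-0.51,-0.06],0.41],[[0.222,-0.545,-0.065],0.43],[[0.23,-0.565,-0.07],0.445],[[0.234,-0.573,-0.07],0.445],[[0.234,-0.573,-0.07],0.445],[[0.234,-0.573,-0.07],0.445]]' --fingers -1

```text
time: 2.5
ee_pos: [0.449, -0.121, 0.1615]
orientation: [0.0, 0.707, 0.707, 0.0]
force: [-0.5, 0.9, 0.6]
opening: 1.0
```

```bash
cat > look.py <<'E'
import sys
from h import *
n=sys.argv[1]
s=telemetry.read_state();i=camera_info('wrist');im=capture('wrist')
import pickle;pickle.dump((i,im,s),open(n+'.pkl','wb'))
crop(im,0,0,512,384,1.5,f'pics/{n}.png')
q=s['orientation'];x=R.from_quat(np.array(q)[[1,2,3,0]]).as_matrix()
print(s['time'],s['ee_pos'].round(4),'jaw deg',np.degrees(np.arctan2(x[1,0],x[0,0])).round(2),'tilt',x[:,2].round(3),s['opening'],s['force'].round(1),s['qpos'].round(2))
E
python3 look.py w1
```

```text
2.5 [ 0.449  -0.121   0.1615] jaw deg 90.04 tilt [ 0.  0. -1.] 0.9995347533904111 [-0.5  0.9  0.6] [-0.26  0.17 -0.27  1.13  0.   -0.26]
```

View pics/w1.png

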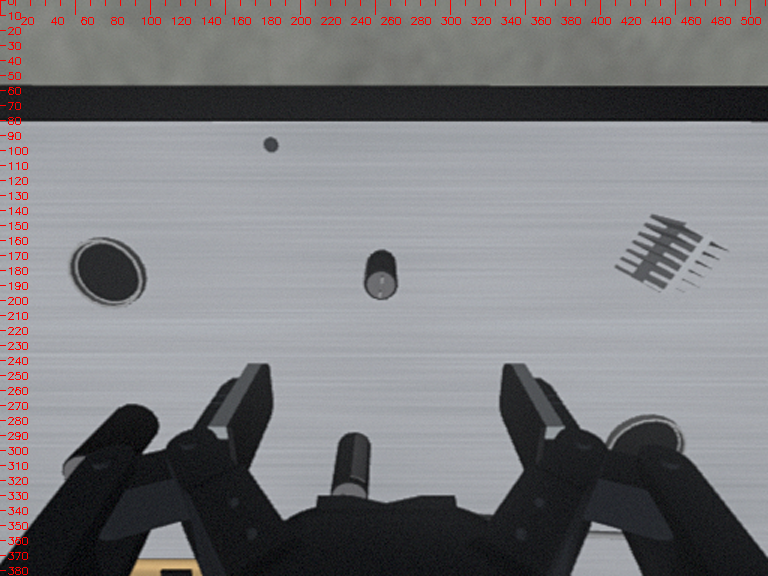

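The wrist view is sharp. The small cap's top face is at 768-scale (380.5,285), native (253.2,189.5). The small dish rim is centred at (108,271), native (71.5,180.2). I'll fix each in an enlarged crop.

Run:
```python
from h import *
import pickle
i,im,s=pickle.load(open('w1.pkl','rb'))
a=im[155:210,225:280];b=im[150:210,38:108]
crop(im,225,155,55,55,10,'pics/w1a.png');crop(im,38,150,70,60,9,'pics/w1b.png')
for n,(u,v,z) in dict(cap=(253.2,189.5,.062),dish=(71.5,180.2,.019)).items(): print(n,atz(i,u,v,z).round(4))
T=camera_info('top')
print(tri(ray(i,253.2,189.5),ray(T,305.2,245.2)),tri(ray(i,71.5,180.2),ray(T,377.8,244)))
```

```text
cap [ 0.45   -0.1249  0.062 ]
dish [ 0.4544 -0.3282  0.019 ]
(array([ 0.44843088, -0.12326213,  0.06559574]), np.float64(0.003246809115630522)) (array([ 0.45509115, -0.32753526,  0.01915724]), np.float64(0.0018844856154287847))
```

View pics/w1a.png

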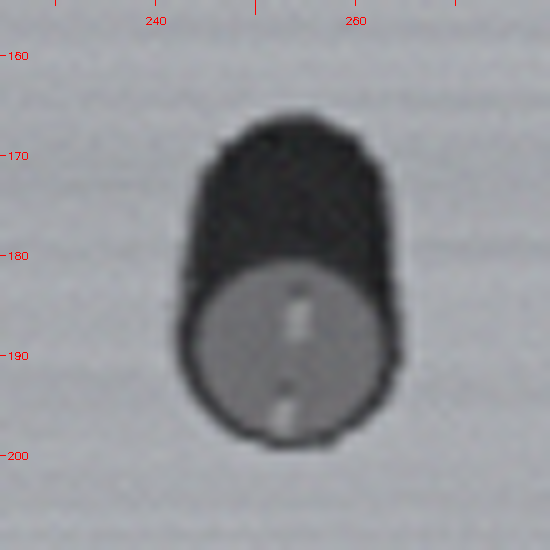

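View pics/w1b.png

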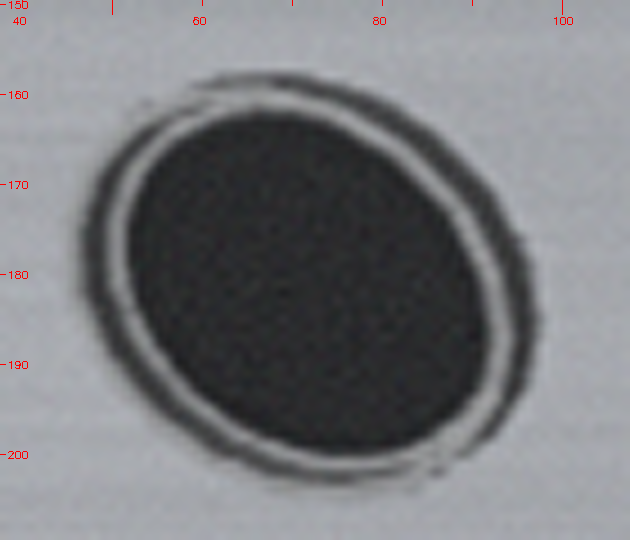

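servo_tool --steps '[[[0,-0.0025,-0.01],0],[[0,-0.0025,-0.025],0],[[0,-0.0025,-0.042],0],[[0,-0.0025,-0.06],0],[[0,-0.0025,-0.078],0],[[0,-0.0025,-0.095],0],[[0,-0.0025,-0.11],0],[[0,-0.0025,-0.121],0],[[0,-0.0025,-0.128],0],[[0,-0.0025,-0.13],0],[[0,-0.0025,-0.13],0]]'

```text
time: 3.92
ee_pos: [0.4493, -0.1242, 0.0315]
orientation: [0.0, 0.707, 0.707, 0.0]
force: [-0.7, 0.1, -0.5]
opening: 0.997
```

```bash
python3 look.py w2
```

```text
3.925 [ 0.4493 -0.1242  0.0315] jaw deg 90.01 tilt [ 0. -0. -1.] 0.99668166702404 [-0.7  0.1 -0.5] [-0.27  0.28 -0.48  0.81 -0.   -0.27]
```

View pics/w2.png

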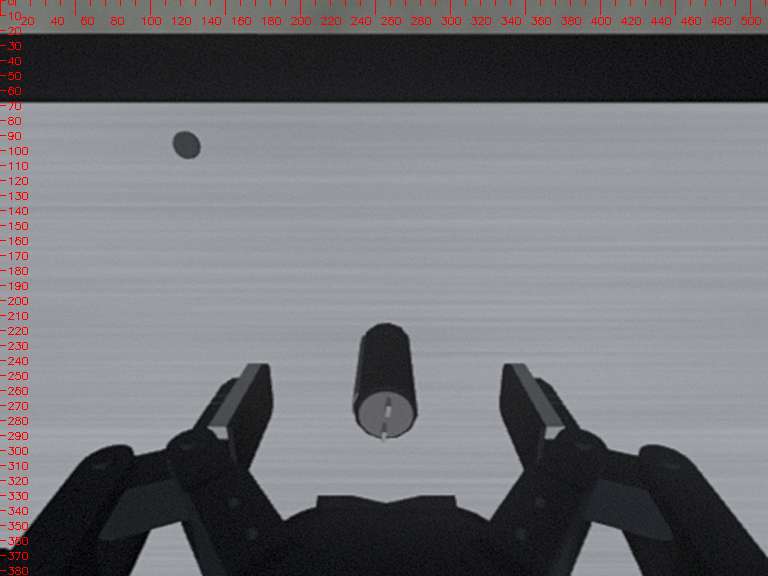

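The cap's top face is at (386,414) on the 768 scale, midway between the pads (386). I'll check x, then close.

Run:
```python
from h import *
import pickle
i,im,s=pickle.load(open('w2.pkl','rb'))
print(atz(i,386/1.5-.5,414/1.5-.5,.062).round(4))
```

```text
[ 0.4501 -0.1245  0.062 ]
```

servo_tool --steps '[[[0,0,0],0],[[0,0,0],0],[[0,0,0],0],[[0,0,0],0],[[0,0,0],0],[[0,0,0],0],[[0,0,0],0],[[0,0,0],0]]' --fingers 1

```text
time: 4.97
ee_pos: [0.4492, -0.1242, 0.0316]
orientation: [0.0, 0.707, 0.707, 0.0]
force: [-0.7, 1.0, 5.5]
opening: 0.24
```

Gripped at 0.24 × 85 ≈ 20 mm. I'll lift and carry over the small dish.

servo_tool --steps '[[[0,0,0.008],0],[[0,0,0.022],0],[[0,0,0.038],0],[[0,-0.01,0.05],0],[[0.001,-0.028,0.055],0],[[0.001,-0.05,0.055],0],[[0.002,-0.075,0.055],0],[[0.002,-0.1,0.055],0],[[0.003,-0.125,0.055],0],[[0.004,-0.15,0.055],0],[[0.004,-0.172,0.055],0],[[0.005,-0.19,0.052],0],[[0.005,-0.2,0.045],0],[[0.005,-0.204,0.035],0],[[0.005,-0.204,0.03],0],[[0.005,-0.204,0.03],0],[[0.005,-0.204,0.03],0]]'

```text
time: 7.1
ee_pos: [0.4543, -0.3278, 0.0615]
orientation: [0.0, 0.707, 0.707, 0.0]
force: [-0.3, -0.8, -0.1]
opening: 0.24
```

```bash
python3 look.py w3
python3 - <<'E'
from h import *
import pickle
i,im,s=pickle.load(open('w3.pkl','rb'))
crop(im,190,190,135,115,5,'pics/w3a.png')
s=capture('side');crop(s,180,290,100,90,7,'pics/s3.png')
E
```

```text
7.1 [ 0.4543 -0.3278  0.0615] jaw deg 90.04 tilt [ 0. -0. -1.] 0.23969115712983907 [-0.3 -0.8 -0.1] [-0.63  0.42 -0.18  0.96  0.   -0.63]
```

View pics/w3a.png

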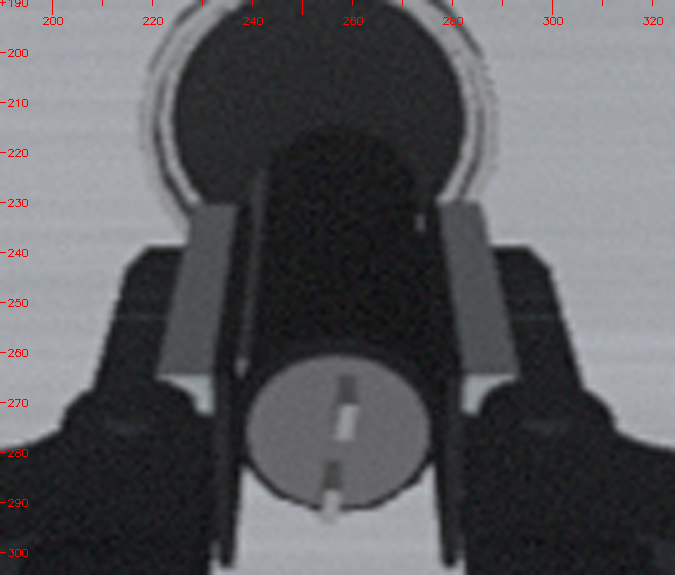

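View pics/s3.png

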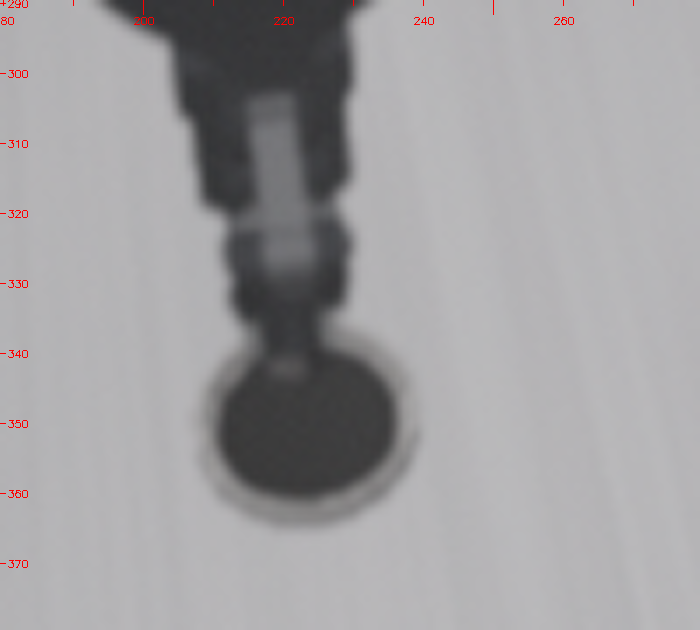

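The dish's widest span in the crop is centred at u≈253.3, v≈213. The cap's face is at u≈257.1 and the pad mid at u≈257.3. I'll view the full dish to get its x as well.

Run:
```python
from h import *
import pickle
i,im,s=pickle.load(open('w3.pkl','rb'))
crop(im,200,160,115,90,6,'pics/w3b.png')
print(atz(i,253.3,213,.019),atz(i,257.1,274.5,.093),i['eye'])
# predicted rim outline for a centre guess
for c in [(.454,-.328),(.454,-.33),(.456,-.33)]:
    p=[proj(i,(c[0]+r*np.cos(a),c[1]+r*np.sin(a),.019)) for r in(.0275,) for a in np.radians([180,225,270,135,90])]
    print(c,np.round(p,1).tolist())
```

```text
[ 0.45416181 -0.33091398  0.019     ] [ 0.4538982  -0.32797757  0.093     ] [ 0.37014079 -0.32793641  0.20436028]
(0.454, -0.328) [[257.2, 178.0], [230.6, 188.5], [220.8, 212.8], [283.7, 188.5], [293.5, 212.8]]
(0.454, -0.33) [[254.4, 178.0], [227.9, 188.5], [218.1, 212.8], [281.0, 188.5], [290.9, 212.8]]
(0.456, -0.33) [[254.4, 180.6], [228.0, 191.0], [218.2, 215.2], [280.9, 191.1], [290.8, 215.3]]
```

View pics/w3b.png

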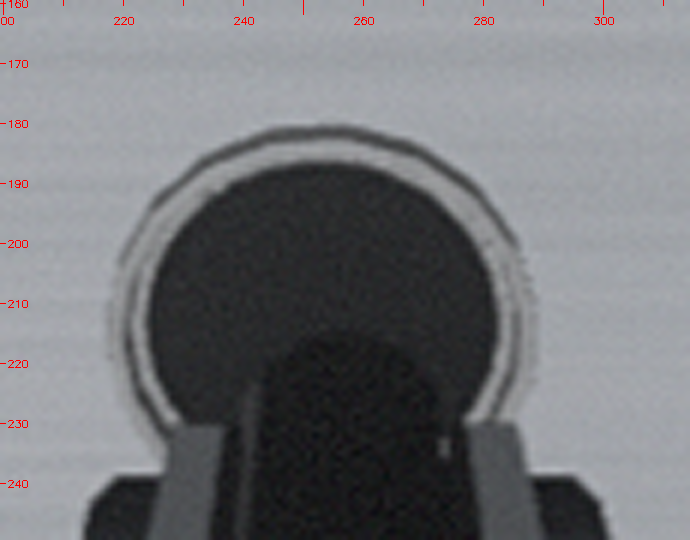

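The rim puts the dish at (0.4555, −0.3308), about 1.5 mm in x and 3 mm in y from the cap. I'll correct and lower.

servo_tool --steps '[[[0.001,-0.002,0],0],[[0.0015,-0.003,-0.004],0],[[0.0015,-0.003,-0.01],0],[[0.0015,-0.003,-0.016],0],[[0.0015,-0.003,-0.021],0],[[0.0015,-0.003,-0.025],0],[[0.0015,-0.003,-0.027],0],[[0.0015,-0.003,-0.0275],0],[[0.0015,-0.003,-0.0275],0]]'

```text
time: 8.32
ee_pos: [0.4557, -0.3312, 0.0339]
orientation: [0.0, 0.707, 0.707, 0.0]
force: [0.1, -0.2, -0.9]
opening: 0.239
```

servo_tool --steps '[[[0,0,-0.0004],0],[[0,0,-0.0008],0],[[0,0,-0.0008],0]]'

```text
time: 8.7
ee_pos: [0.4558, -0.3313, 0.0336]
orientation: [0.0, 0.707, 0.707, 0.0]
force: [-1.5, 1.0, 7.5]
opening: 0.236
```

Force of 7.5 N upward: it is in contact. Opening.

servo_tool --steps '[[[0,0,0],0],[[0,0,0],0],[[0,0,0],0],[[0,0,0],0],[[0,0,0],0],[[0,0,0],0],[[0,0,0.01],0],[[0,0,0.025],0],[[0,0,0.045],0],[[0,0,0.065],0],[[0,0,0.085],0],[[0,0,0.105],0],[[0,0,0.12],0],[[0,0,0.125],0],[[0,0,0.125],0]]' --fingers -1

```text
time: 10.58
ee_pos: [0.4556, -0.3312, 0.158]
orientation: [0.0, 0.707, 0.707, 0.0]
force: [0.1, -0.3, -0.4]
opening: 0.999
```

```bash
python3 look.py w4
```

```text
10.575 [ 0.4556 -0.3312  0.158 ] jaw deg 90.01 tilt [ 0. -0. -1.] 0.9988987478777288 [ 0.1 -0.3 -0.4] [-0.63  0.37 -0.01  1.19 -0.   -0.63]
```

View pics/w4.png

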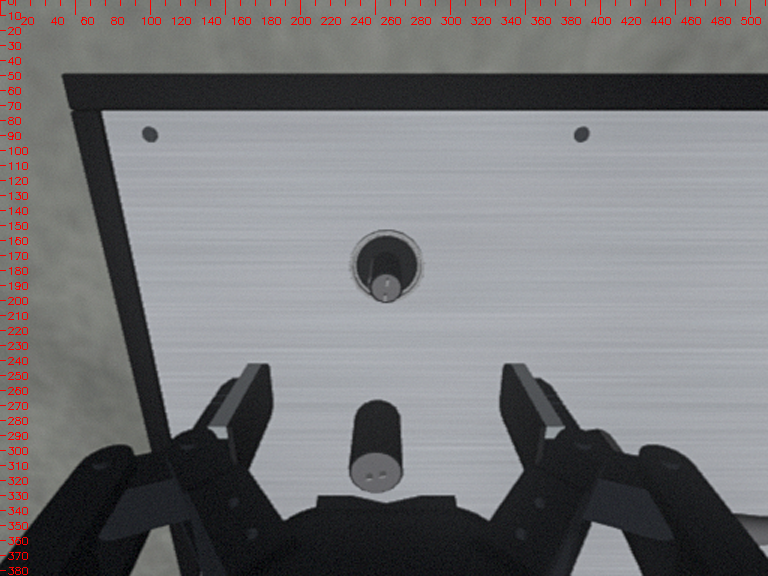

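The small cap stands in its dish: rim centre at about (386,265), cap top at (386,288). The large cap's top is at (376,473). Checking the numbers.

Run:
```python
from h import *
import pickle
i,im,s=pickle.load(open('w4.pkl','rb'))
crop(im,222,145,70,65,9,'pics/w4a.png')
f=lambda u,v,z:atz(i,u/1.5-.5,v/1.5-.5,z).round(4)
print(f(386,265,.019),f(386,288,.064),f(376,472.5,.072))
```

```text
[ 0.4551 -0.3318  0.019 ] [ 0.4567 -0.3317  0.064 ] [ 0.5951 -0.3389  0.072 ]
```

View pics/w4a.png

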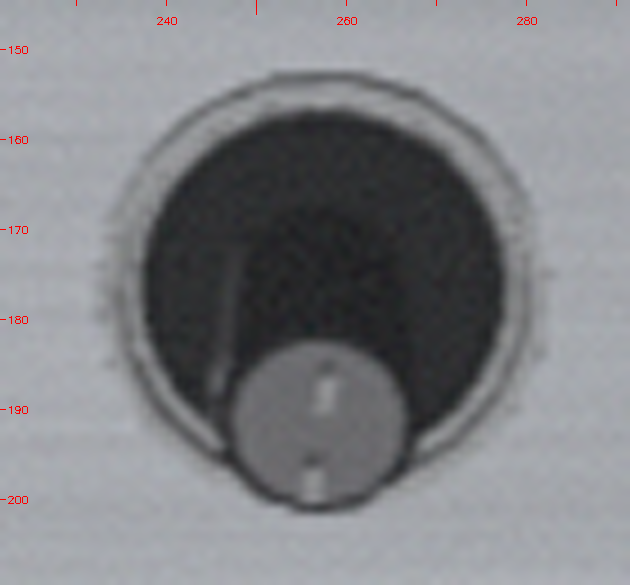

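The small capacitor is within about 1.5 mm of centre. On to the medium capacitor.

servo_tool --steps '[[[0.008,0.009,0],0],[[0.025,0.028,0],0],[[0.045,0.051,0],0],[[0.065,0.074,0],0],[[0.085,0.097,0],0],[[0.105,0.12,0],0],[[0.125,0.142,0],0],[[0.143,0.162,0],0],[[0.156,0.176,0],0],[[0.162,0.183,0],0],[[0.162,0.183,0],0],[[0.162,0.183,0],0]]'

```text
time: 12.12
ee_pos: [0.6172, -0.1488, 0.158]
orientation: [-0.0, 0.707, 0.707, -0.0]
force: [0.5, 0.3, -0.1]
opening: 1.0
```

```bash
python3 look.py w5
```

```text
12.125 [ 0.6172 -0.1488  0.158 ] jaw deg 89.97 tilt [-0. -0. -1.] 0.9998314369441511 [ 0.5  0.3 -0.1] [-0.24  0.52  0.22  1.27 -0.   -0.24]
```

View pics/w5.png

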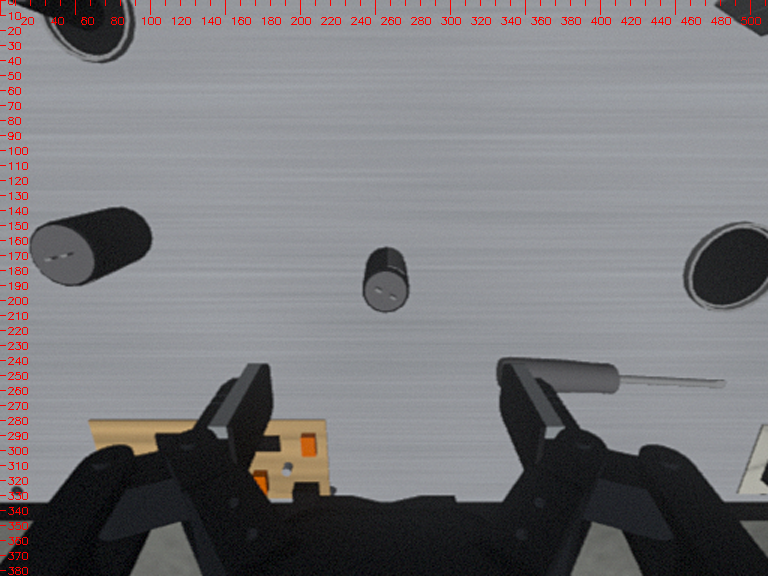

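The medium cap's top is at (385.5,290) and the medium dish rim is centred near (731,266). The screwdriver handle end is at about (500,372).

Run:
```python
from h import *
import pickle
i,im,s=pickle.load(open('w5.pkl','rb'))
f=lambda u,v,z:atz(i,u/1.5-.5,v/1.5-.5,z).round(4)
print('cap',f(385.5,290,.067),'dish',f(731,265.5,.019),'scr near',f(500,360,.027),f(618,367,.027),f(720,384,.02),'large',f(62,254,.072))
T=camera_info('top')
print(tri(ray(i,385.5/1.5-.5,290/1.5-.5),ray(T,314.3,183)))
```

```text
cap [ 0.6185 -0.1495  0.067 ] dish [0.6171 0.1025 0.019 ] scr near [ 0.6907 -0.0614  0.027 ] [0.6968 0.0307 0.027 ] [0.7167 0.1207 0.02  ] large [ 0.5941 -0.3397  0.072 ]
(array([ 0.61944983, -0.14802666,  0.06223579]), np.float64(0.0034447536842272582))
```

The screwdriver is clear (x ≥ 0.69). Descending.

servo_tool --steps '[[[0.001,0,-0.01],0],[[0.001,0,-0.025],0],[[0.001,0,-0.042],0],[[0.001,0,-0.06],0],[[0.001,0,-0.078],0],[[0.001,0,-0.095],0],[[0.001,0,-0.11],0],[[0.001,0,-0.119],0],[[0.001,0,-0.124],0],[[0.001,0,-0.124],0],[[0.001,0,-0.124],0]]'

```text
time: 13.55
ee_pos: [0.619, -0.1482, 0.0345]
orientation: [0.0, 0.707, 0.707, 0.0]
force: [-0.1, -0.4, 0.2]
opening: 0.998
```

```bash
python3 look.py w6
```

```text
13.55 [ 0.619  -0.1482  0.0345] jaw deg 90.01 tilt [ 0.001 -0.    -1.   ] 0.9976158640864213 [-0.1 -0.4  0.2] [-0.24  0.59  0.02  1.    0.   -0.24]
```

View pics/w6.png

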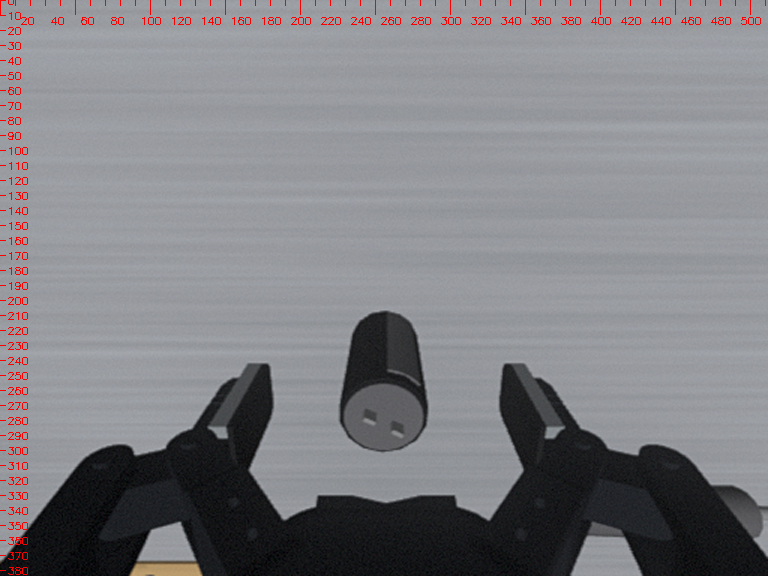

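The cap's top face is at (384,416) and the pad mid at 386, so it is centred. Gripping.

servo_tool --steps '[[[0,0,0],0],[[0,0,0],0],[[0,0,0],0],[[0,0,0],0],[[0,0,0],0],[[0,0,0],0],[[0,0,0],0],[[0,0,0],0]]' --fingers 1

```text
time: 14.6
ee_pos: [0.6188, -0.1481, 0.0343]
orientation: [0.0, 0.707, 0.707, 0.0]
force: [-1.3, 0.8, 6.0]
opening: 0.331
```

Run:
```python
from h import *
import pickle
i,im,s=pickle.load(open('w6.pkl','rb'))
print(atz(i,384/1.5-.5,416/1.5-.5,.067).round(4))
```

```text
[ 0.6191 -0.1492  0.067 ]
```

servo_tool --steps '[[[0,0,0.008],0],[[0,0,0.022],0],[[0,0,0.038],0],[[0,0.01,0.05],0],[[0,0.028,0.055],0],[[0,0.052,0.055],0],[[0,0.078,0.055],0],[[0,0.104,0.055],0],[[0,0.13,0.055],0],[[0,0.156,0.055],0],[[0,0.182,0.055],0],[[-0.001,0.208,0.055],0],[[-0.001,0.23,0.055],0],[[-0.001,0.246,0.05],0],[[-0.001,0.255,0.04],0],[[-0.001,0.255,0.03],0],[[-0.001,0.255,0.03],0],[[-0.001,0.255,0.03],0]]'

```text
time: 16.85
ee_pos: [0.6177, 0.1062, 0.0641]
orientation: [0.0, 0.707, 0.707, -0.0]
force: [-0.8, -0.4, -0.9]
opening: 0.332
```

```bash
python3 look.py w7
python3 - <<'E'
from h import *
import pickle
i,im,s=pickle.load(open('w7.pkl','rb'))
crop(im,190,155,135,110,5.5,'pics/w7a.png')
E
```

```text
16.85 [0.6177 0.1062 0.0641] jaw deg 89.96 tilt [-0. -0. -1.] 0.33234181645466754 [-0.8 -0.4 -0.9] [ 0.17  0.55  0.02  1.05 -0.    0.17]
```

View pics/w7a.png

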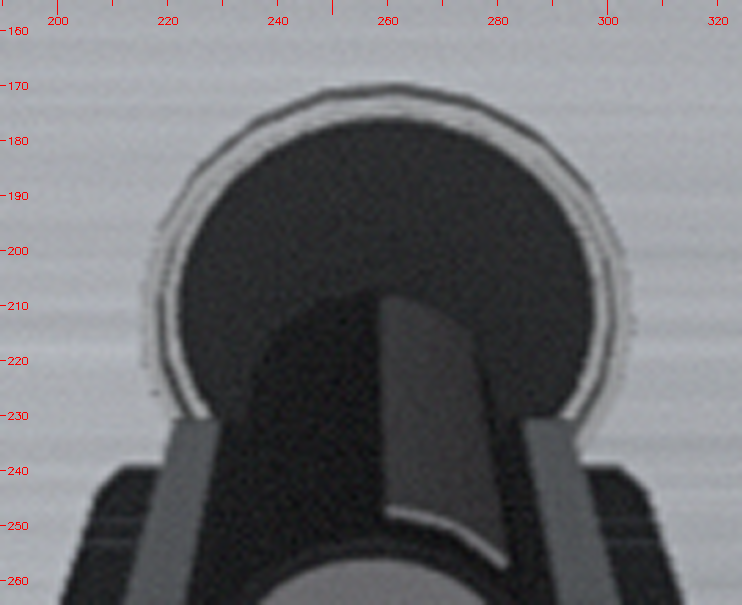

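The rim's outer edge spans crop 140–638 (u centre 260.1), with its top at v≈169.8. The pad mid is u≈257.2.

Run:
```python
from h import *
import pickle
i,im,s=pickle.load(open('w7.pkl','rb'))
p=atz(i,260.1,169.8,.019); print(p, 'centre', p+[.0345,0,0])
p=atz(i,260.0,155+117/5.5-.5,.019); print(p,'inner centre', p+[.032,0,0], 'cap', s['ee_pos'])
```

```text
[0.58447999 0.10819299 0.019     ] centre [0.61897999 0.10819299 0.019     ]
[0.58898421 0.1081334  0.019     ] inner centre [0.62098421 0.1081334  0.019     ] cap [0.61772269 0.10618396 0.06405303]
```

servo_tool --steps '[[[0.001,0.001,0],0],[[0.0015,0.002,-0.004],0],[[0.0015,0.002,-0.01],0],[[0.0015,0.002,-0.016],0],[[0.0015,0.002,-0.021],0],[[0.0015,0.002,-0.025],0],[[0.0015,0.002,-0.027],0],[[0.0015,0.002,-0.0278],0],[[0.0015,0.002,-0.0283],0],[[0.0015,0.002,-0.0283],0]]'

```text
time: 18.15
ee_pos: [0.6192, 0.1088, 0.0363]
orientation: [0.0, 0.707, 0.707, 0.0]
force: [-3.8, -1.1, 5.8]
opening: 0.334
```

Contact (5.8 N). Releasing and rising.

servo_tool --steps '[[[0,0,0],0],[[0,0,0],0],[[0,0,0],0],[[0,0,0],0],[[0,0,0],0],[[0,0,0],0],[[0,0,0.01],0],[[0,0,0.025],0],[[0,0,0.045],0],[[0,0,0.065],0],[[0,0,0.085],0],[[0,0,0.105],0],[[0,0,0.12],0],[[0,0,0.125],0],[[0,0,0.125],0]]' --fingers -1

```text
time: 20.02
ee_pos: [0.6192, 0.1089, 0.1607]
orientation: [0.0, 0.707, 0.707, 0.0]
force: [0.3, -1.3, -0.3]
opening: 1.002
```

```bash
python3 look.py w8
```

```text
20.025 [0.6192 0.1089 0.1607] jaw deg 90.01 tilt [ 0.  0. -1.] 1.001706684507595 [ 0.3 -1.3 -0.3] [0.17 0.5  0.2  1.27 0.   0.17]
```

View pics/w8.png

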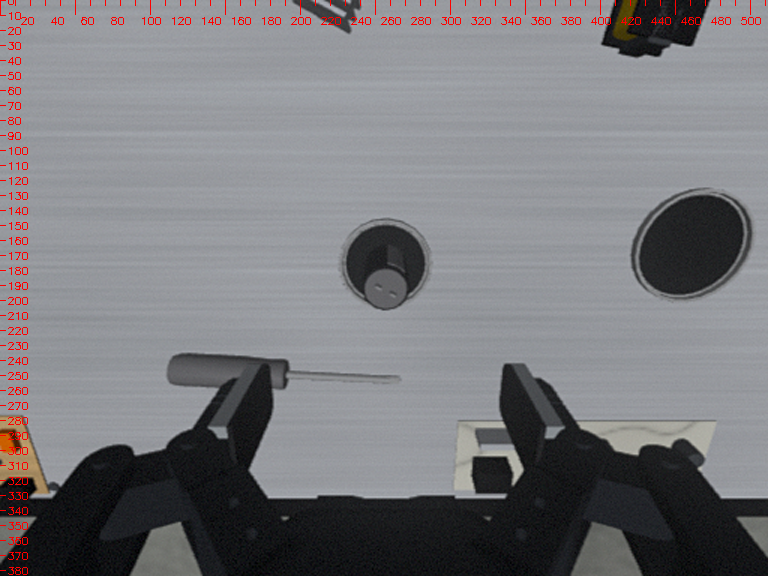

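The medium cap (386,289) stands central in its rim (386,262). The large dish rim is centred at (691,243.5). Next, the large capacitor at about (0.5945, −0.3395).

Run:
```python
from h import *
import pickle
i,im,s=pickle.load(open('w8.pkl','rb'))
f=lambda u,v,z:atz(i,u/1.5-.5,v/1.5-.5,z).round(4)
print(f(386,262,.019),f(386,289,.069),'large dish',f(691,243.5,.019))
```

```text
[0.6171 0.1083 0.019 ] [0.6201 0.1084 0.069 ] large dish [0.6031 0.3289 0.019 ]
```

servo_tool --steps '[[[-0.001,-0.01,0],0],[[-0.002,-0.03,0],0],[[-0.003,-0.06,0],0],[[-0.005,-0.095,0],0],[[-0.007,-0.13,0],0],[[-0.01,-0.165,0],0],[[-0.012,-0.2,0],0],[[-0.014,-0.235,0],0],[[-0.016,-0.27,0],0],[[-0.018,-0.305,0],0],[[-0.02,-0.34,0],0],[[-0.022,-0.375,0],0],[[-0.023,-0.405,0],0],[[-0.024,-0.43,0],0],[[-0.0245,-0.445,0],0],[[-0.0245,-0.448,0],0],[[-0.0245,-0.448,0],0],[[-0.0245,-0.448,0],0]]'

```text
time: 22.32
ee_pos: [0.5948, -0.3384, 0.1608]
orientation: [-0.0, 0.707, 0.708, 0.0]
force: [-1.2, -0.8, 0.6]
opening: 1.005
```

```bash
python3 look.py w9
```

```text
22.325 [ 0.5948 -0.3384  0.1608] jaw deg 90.06 tilt [ 0.  0. -1.] 1.004952136128344 [-1.2 -0.8  0.6] [-0.52  0.63  0.41  1.35  0.   -0.52]
```

View pics/w9.png

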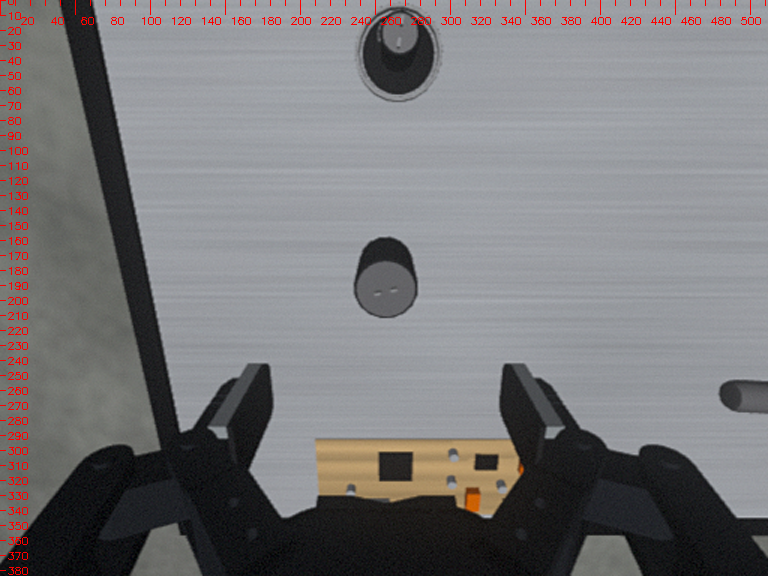

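The large cap (385.5,289) is centred between the pads. Descending.

servo_tool --steps '[[[0.0005,0,-0.01],0],[[0.0005,0,-0.025],0],[[0.0005,0,-0.042],0],[[0.0005,0,-0.06],0],[[0.0005,0,-0.078],0],[[0.0005,0,-0.095],0],[[0.0005,0,-0.11],0],[[0.0005,0,-0.12],0],[[0.0005,0,-0.126],0],[[0.0005,0,-0.127],0],[[0.0005,0,-0.127],0]]'

```text
time: 23.75
ee_pos: [0.5954, -0.3393, 0.0342]
orientation: [0.0, 0.707, 0.707, 0.0]
force: [-0.1, -0.7, -0.0]
opening: 1.003
```

```bash
python3 look.py w10
```

```text
23.75 [ 0.5954 -0.3393  0.0342] jaw deg 90.01 tilt [ 0.001 -0.    -1.   ] 1.0027180140412433 [-0.1 -0.7 -0. ] [-0.52  0.69  0.19  1.07  0.   -0.52]
```

View pics/w10.png

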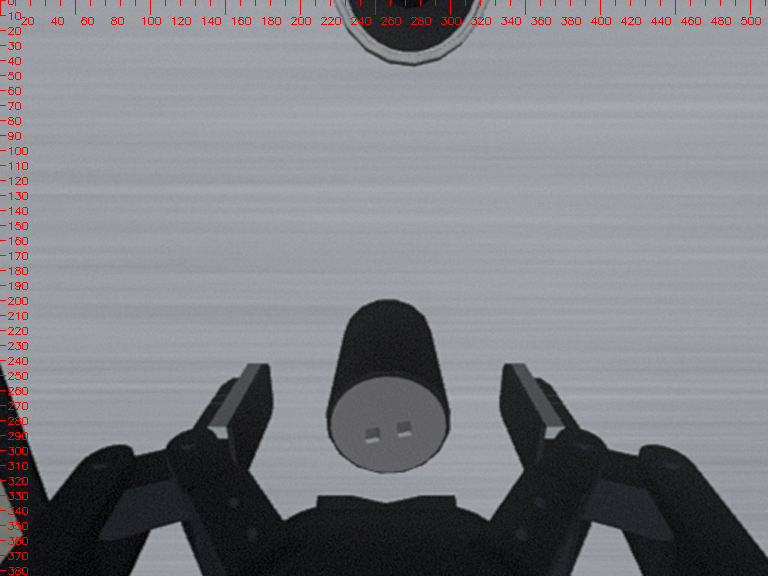

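The cap's top face (388,424) is central between the pads. Closing.

servo_tool --steps '[[[0,0,0],0],[[0,0,0],0],[[0,0,0],0],[[0,0,0],0],[[0,0,0],0],[[0,0,0],0],[[0,0,0],0],[[0,0,0],0]]' --fingers 1

```text
time: 24.8
ee_pos: [0.5954, -0.3393, 0.0341]
orientation: [0.0, 0.707, 0.707, 0.0]
force: [-0.7, -0.4, 5.7]
opening: 0.451
```

Run:
```python
from h import *
import pickle
i,im,s=pickle.load(open('w10.pkl','rb'))
print(atz(i,388/1.5-.5,424/1.5-.5,.072).round(4))
```

```text
[ 0.5944 -0.3389  0.072 ]
```

The grip is good (0.45 × 85 ≈ 38 mm). I'll lift 0.12 m so it clears the placed medium cap, then carry.

servo_tool --steps '[[[0,0,0.008],0],[[0,0,0.022],0],[[0,0,0.04],0],[[0,0,0.06],0],[[0,0,0.08],0],[[0,0.01,0.1],0],[[0,0.027,0.113],0],[[0,0.05,0.12],0],[[0.001,0.08,0.12],0],[[0.001,0.11,0.12],0],[[0.002,0.14,0.12],0],[[0.002,0.17,0.12],0],[[0.003,0.2,0.12],0],[[0.003,0.23,0.12],0],[[0.004,0.26,0.12],0],[[0.004,0.29,0.12],0],[[0.005,0.32,0.12],0],[[0.005,0.35,0.12],0],[[0.006,0.38,0.12],0],[[0.006,0.41,0.12],0]]'

```text
time: 27.3
ee_pos: [0.6001, 0.0729, 0.1534]
orientation: [-0.0, 0.707, 0.707, -0.0]
force: [0.1, -0.7, -1.6]
opening: 0.45
```

servo_tool --steps '[[[0,0.03,0],0],[[0.001,0.06,0],0],[[0.001,0.09,0],0],[[0.002,0.12,0],0],[[0.002,0.15,0],0],[[0.003,0.18,0],0],[[0.003,0.21,0],0],[[0.003,0.233,-0.01],0],[[0.003,0.25,-0.025],0],[[0.003,0.259,-0.045],0],[[0.003,0.261,-0.065],0],[[0.003,0.261,-0.08],0],[[0.003,0.261,-0.088],0],[[0.003,0.261,-0.09],0],[[0.003,0.261,-0.09],0],[[0.003,0.261,-0.09],0]]'

```text
time: 29.3
ee_pos: [0.6045, 0.332, 0.0644]
orientation: [0.0, 0.707, 0.707, 0.0]
force: [-0.6, -0.1, -0.9]
opening: 0.451
```

```bash
python3 look.py w11
python3 - <<'E'
from h import *
import pickle
i,im,s=pickle.load(open('w11.pkl','rb'))
crop(im,185,145,145,110,5,'pics/w11a.png')
E
```

```text
29.3 [0.6045 0.332  0.0644] jaw deg 90.01 tilt [ 0.001  0.    -1.   ] 0.45140588119785424 [-0.6 -0.1 -0.9] [ 0.5   0.68  0.25  1.14 -0.    0.5 ]
```

View pics/w11a.png

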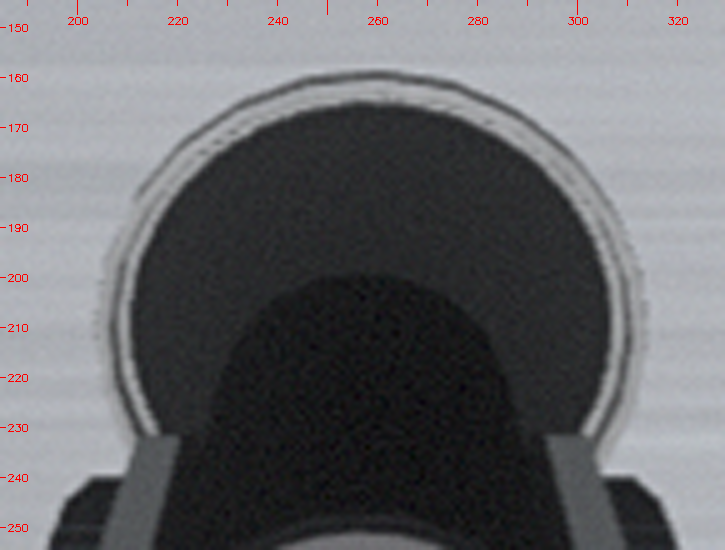

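The rim's outer edge gives u≈258.9 with its top at v≈158.5. The inner edge tops out at v≈164.9.

Run:
```python
from h import *
import pickle
i,im,s=pickle.load(open('w11.pkl','rb'))
print(atz(i,258.9,158.5,.019)+[.0425,0,0],atz(i,258.8,164.9,.019)+[.04,0,0])
```

```text
[0.60552243 0.3330632  0.019     ] [0.60772402 0.33300151 0.019     ]
```

servo_tool --steps '[[[0.001,0.001,0],0],[[0.001,0.001,-0.004],0],[[0.001,0.001,-0.01],0],[[0.001,0.001,-0.016],0],[[0.001,0.001,-0.021],0],[[0.001,0.001,-0.025],0],[[0.001,0.001,-0.027],0],[[0.001,0.001,-0.028],0],[[0.001,0.001,-0.0285],0],[[0.001,0.001,-0.0285],0]]'

```text
time: 30.6
ee_pos: [0.6052, 0.3328, 0.036]
orientation: [0.0, 0.707, 0.707, 0.0]
force: [-3.6, -2.8, 8.5]
opening: 0.451
```

Contact (8.5 N). Releasing and rising.

servo_tool --steps '[[[0,0,0],0],[[0,0,0],0],[[0,0,0],0],[[0,0,0],0],[[0,0,0],0],[[0,0,0],0],[[0,0,0.01],0],[[0,0,0.025],0],[[0,0,0.045],0],[[0,0,0.065],0],[[0,0,0.085],0],[[0,0,0.105],0],[[0,0,0.12],0],[[0,0,0.125],0],[[0,0,0.125],0]]' --fingers -1

```text
time: 32.48
ee_pos: [0.6052, 0.3328, 0.1602]
orientation: [0.0, 0.707, 0.707, 0.0]
force: [-0.2, 0.5, -0.4]
opening: 0.996
```

```bash
python3 look.py w12
python3 - <<'E'
from h import *
t=capture('side');cv2.imwrite('pics/side_e.png',cv2.resize(t[:,:,::-1],(800,600),interpolation=cv2.INTER_CUBIC))
E
```

```text
32.475 [0.6052 0.3328 0.1602] jaw deg 90.01 tilt [ 0.  0. -1.] 0.9960829646573685 [-0.2  0.5 -0.4] [ 0.5   0.65  0.44  1.36 -0.    0.5 ]
```

View pics/w12.png

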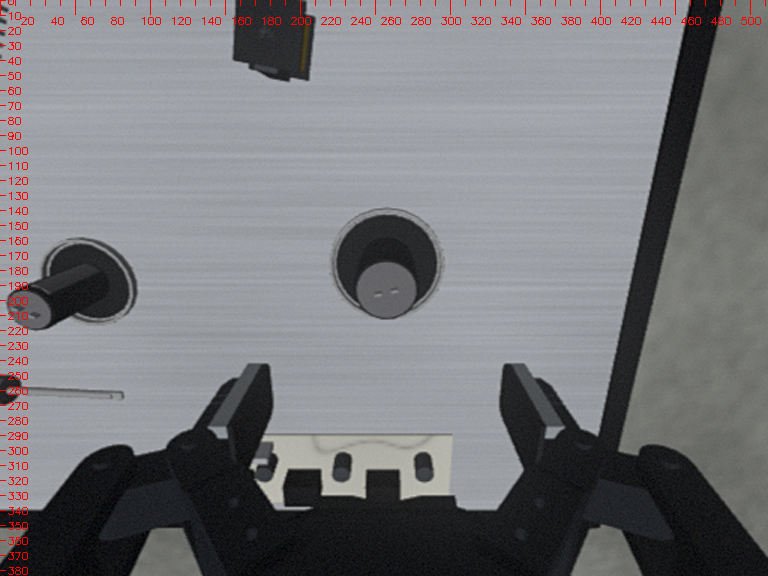

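View pics/side_e.png

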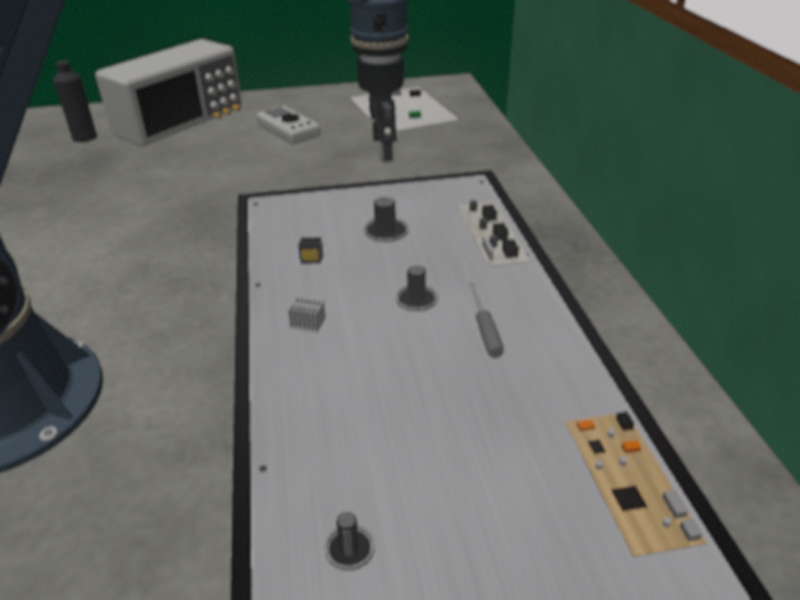

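All three capacitors stand upright and centred: the large cap is at (386,290) in a rim centred at about (386,264). The heat sink, transformer and screwdriver are where they were. Handing in.

```bash
python3 -c "
from bench import hand_in
print(hand_in())"
```

```text
the job is handed in; nothing more can be done
None
```

All three capacitors are standing upright, lugs up, in their matching dishes, and I handed the job in at about 32.6 s on the robot's clock. I placed them in the order small, medium, large and let each go only after it touched the dish floor (6–8.5 N).

- **Centring:** the wrist camera put the small capacitor within about 1.5 mm of its dish's centre and the medium one within about 3 mm. I judged the large one by eye only, and it looked central.
- **Other parts:** in the last side view all three stood upright, and the heat sink, transformer and screwdriver looked where they started. The gripper was open and clear of everything.
- **Disagreements:** the fixed cameras and the wrist camera differed by 2–5 mm, mostly in y. My height measurements for the capacitors also came out 2–5 mm off the stated sizes. I used the wrist camera for the final alignments.

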